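# Hold the hardness probe on the ground spot at half travel

### The arm

A 6-joint arm with a two-finger parallel gripper is mounted at the origin on a cart in front of the work surface, level with it; the furniture and walls round the work are solid. World frame = base frame: x ahead of the robot, y to its left, z up, the work surface at z = 0. Lengths are in m, angles in rad, forces in N, time in s.
With the tool pointing down it reaches from about 0.275 to 0.725 m from the base axis. Payload 15.9 kg.
Tool frame: the origin (TCP) lies at the very end of the fingers, on their centre line; the grasp point (between the pads) lies 19 mm behind it; y points along the fingers, x is the direction in which the jaws open and shut, and the axes are right-handed (so a half turn about y gives the same grasp; the last joint's range is limited). The gripper opens to 85 mm and grips with 20 to 120 N. Pads are 22 mm wide; open, the fingers measure 114 mm over their backs; the gripper's body (76 mm by 85 mm) begins 54 mm behind the grasp point. The pads swing forward as they close: fully open they stand 13 mm farther back than shut.
Start: joints at [-1.152, 0.213, -0.034, 1.323, 0, 1.571], TCP at [0.203, -0.457, 0.192] pointing down, gripper open.
Joint ranges: [-2.98, 2.98], [-0.74, 1.72], [-1.14, 1.35], [-2.1, 2.04], [-1.57, 1.44], [-3.14, 3.14]. Speed limits (rad/s): [1.89, 1.89, 2.39, 2.57, 3.14, 3.14].

### API

Orientations are given as [roll, pitch, yaw] about the fixed x, y, z axes, in that order (R = Rz(yaw) Ry(pitch) Rx(roll)).
In Python, from workcell import bot gives the robot as it stands. The module is installed in compiled form; this text tells all that it offers.
- The arm moves only by the shell command python3 -m creep 'ROWS' [FORCE]. ROWS is JSON, a list of rows, each an object with "travel": the shift along the world's x, y, z in m, a list of three; "rotation": the turn, a rotation vector about the world's x, y, z in rad, a list of three; "hand": the finger opening in m, from 0 to 0.0854. A call has 1 to 8 rows; each row shifts and turns the commanded pose from where the row before left it; what a row does not reach is not made up. A row lasts 1/12 s, in which the tool goes at most 41.7 mm and 7.16 degrees, less where a joint would pass 70% of its speed; a pose out of reach is approached as far as the arm can. A call is refused whole if a number of a shift passes 0.0417 or a number of a turn 0.125, either way. A call with a gripper value outside its range is refused whole. The fingers move at their own pace and stop on an object; FORCE is the grip in N (left out, the last holds). Time passes only in rows, so rows that do not move let the fingers close. It gives the time, the measured TCP pose, the force and the opening at its end, in the units of the state.
- bot.read_state(): the state, without advancing time (a new reading comes with each control period).
- bot.snapshot(name): name is "side" or "top"; returns a dict with "image" (400x640x3 uint8, blue, green, red), "z_map" (400x640 float32, m along the optical axis (not along the pixel's ray), 0 where there is no reading), "camera_matrix" (3x3 intrinsics, pixels), "cam_to_world" (4x4, takes a point from camera to world coordinates). Camera axes: x right, y up, looking along -z (the intrinsics and any distortion apply to the point x, -y, -z); pixel columns grow to the right and rows downward; lengths in m; the calibration is good to about 2 mm. A picture is of the moment at which its call begins.
- bot.close_job(): hands the job in, once; it reports no verdict.
The state is a dict: "clock": time; "joint_pos": joint angles; "qvel": joint speeds; "effort": joint torques, N m; "ee_pos": TCP position; "tool_rot": TCP orientation; "force": force on the tool from outside, world axes, zero at the start; "torque": the same for the moment, N m; "width": finger opening in m.
Only numpy, scipy, OpenCV 4.12 (cv2) and the standard library are available. Lean on these libraries where they do the work, as an engineer would, in place of code of your own. Each camera call takes 0.05 s, during which the arm holds its last target.

### The job

Lift the pen-shaped hardness probe out of its stand and set its spring-loaded nose straight down on the round ground spot of the dark steel plate, touching down nowhere else. Press the nose in about 8 mm, half of its travel (the groove on the nose is then level with the barrel's mouth) and never fully home, and finish while still gripping the probe upright and holding it steady at that travel. Leave the plate and the things around it where they lie.

Things in the scene. Friction and masses are not known exactly. Their poses are not given: they have to be found in the camera images.
- probe: round pen-shaped tool, about 0.26 kg, upright in the stand. Origin on its axis at the barrel's mouth (lower end of the housing), z up. From there up: aluminium barrel, diameter 18 mm, to 45 mm; steel collar, diameter 32, 45 to 51 mm (rests on the stand's top); black ribbed grip, diameter 26, 51 to 125 mm; top at 127 mm. The steel nose, diameter 12, sticks out 18 mm below the mouth when free
- probe_grip (a point): a good point to grip the probe: on its axis, 95 mm above the barrel's mouth and 30 mm below the top of the black grip. Grip firmly, 40 N or more
- nose_tip (a point): the lower end of the probe's nose, on its axis; 18 mm below the barrel's mouth when free, 10 mm when pressed half way, 2 mm when fully home
- probe_nose (a joint): how far the nose is pushed into the barrel, in m: 0 free, 0.016 fully home. The spring pushes back with 2 N at first and 1 N more for each mm (10 N at 8 mm). A dark groove round the nose, 10 mm above its tip, is level with the barrel's mouth at 0.008
- stand: grey bench stand fixed to the table: square tower 54 x 54 x 72 mm high on a 90 x 90 x 10 mm foot, with an upright 24 mm hole in which the barrel hangs. Origin at the centre of its underside, z up; the barrel's mouth is 27 mm above it while the probe is in the stand, so the nose is clear of the top once the probe has been lifted 63 mm
- plate: loose plate of dark mill-scale steel, 95 x 115 x 6 mm, 0.53 kg, lying flat on the table with one bright round ground spot. Origin at the centre of its underside, z up, y along the 115 mm side towards the spot's end
- spot (a point): centre of the round ground spot (26 mm in diameter, with a dark dot in its middle) on the plate's top face, 30 mm from the plate's centre along its y axis, 6 mm above the table
- small_plate: bystander: plain dark plate 50 x 60 x 5 mm without a spot; origin at the centre of its underside
- pipe: bystander: rusty steel pipe offcut standing on end, 43 mm in diameter, 56 mm high; origin at the centre of its underside
- big_nut: bystander: steel hexagon nut 34 x 30 x 16 mm; origin at the centre of its underside
- magnet: bystander: flat welding magnet 70 x 70 x 16 mm; origin at the centre of its underside
Things that resemble listed ones, but are neither listed nor needed, are in the scene too. Of the things that look like the probe, the smallest one is meant. Of the things that look like the plate, the largest one is meant.

How it is judged:
By the outcome, as a careful person would: the job done as asked, in the order asked, and still so for the second after the job is handed in, while the arm keeps its last pose, push and grip.
It also fails if it takes over 38 s, if anything falls off the work surface, if the arm or the gripper's body presses on something with over 40 N, if the wrist force passes 120 N, or if a joint passes its speed limit or range.

## Working session

There is one attempt and no reset: what is moved stays moved. The work goes in short steps, Python scripts to look and compute and a shell command to move; the robot and the scene stay as the last step left them, time stands still between calls to the robot, and variables do not carry over. Pictures are saved under pics/ and viewed, and the job is handed in when it is done.

```bash
mkdir -p pics; python3 - <<'E'
from workcell import bot
import cv2,numpy as np
s=bot.read_state();print({k:np.round(v,4) for k,v in s.items()})
for n in("side","top"):
    d=bot.snapshot(n);cv2.imwrite(f"pics/{n}0.png",d["image"]);np.savez(f"{n}0.npz",**d)
    print(n,d["camera_matrix"],d["cam_to_world"],(d["z_map"]>0).mean())
E
```

```text
{'clock': np.float64(0.0), 'joint_pos': array([-1.152 ,  0.2133, -0.035 ,  1.3235, -0.    ,  1.5708]), 'qvel': array([ 0.0014,  0.0007,  0.0001, -0.0005, -0.0006,  0.0003]), 'effort': array([-2.00000e-04, -6.86164e+01,  4.87118e+01,  1.75000e-02,
       -0.00000e+00, -0.00000e+00]), 'ee_pos': array([ 0.2032, -0.4565,  0.1919]), 'tool_rot': array([-1.5708e+00,  1.1000e-03, -1.1520e+00]), 'force': array([-0.7714,  0.0384,  0.1277]), 'torque': array([-0.0408,  0.0531, -0.0586]), 'width': np.float64(0.0854)}
side [[374.01004759   0.         325.74228786]
 [  0.         374.01004759 202.47663462]
 [  0.           0.           1.        ]] [[-0.95078407  0.21676071 -0.22141467  0.35073315]
 [-0.3095842  -0.63472033  0.70801676  0.64146709]
 [ 0.01293382  0.74171753  0.67058766  0.69479434]
 [ 0.          0.          0.          1.        ]] 0.964578125
top [[512.30511585   0.         313.3514273 ]
 [  0.         512.30511585 201.6080181 ]
 [  0.           0.           1.        ]] [[-0.0257107   0.99566319 -0.08940792  0.41944037]
 [-0.99956412 -0.02430683  0.01675551  0.02751199]
 [ 0.01450962  0.08979974  0.99585414  1.33777118]
 [ 0.          0.          0.          1.        ]] 0.996
```

View pics/side0.png

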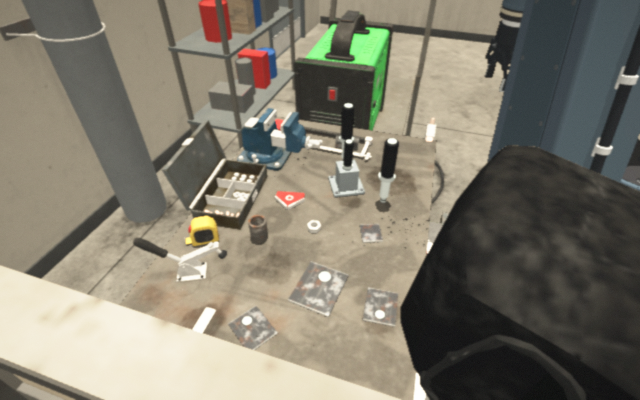

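View pics/top0.png

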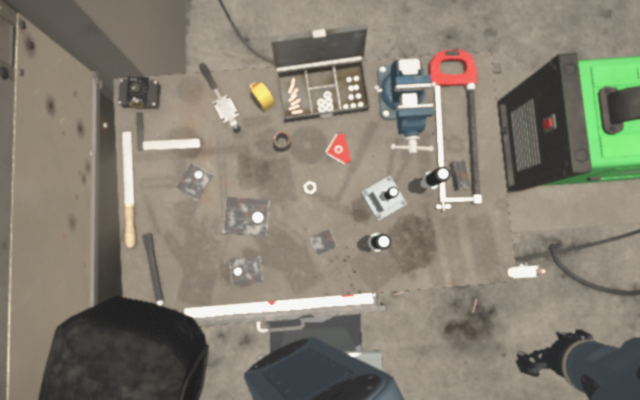

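The side view shows the stand probe at about (348,160), with taller lookalikes at (348,120) and (389,170). The spotted plates are at (320,287), (253,327) and (380,307). In the top view the stand probe is at (390,193) and the largest plate at (247,215), with its spot at (258,217). I'll crop and zoom both views, then measure.

```bash
cat > h.py <<'E'
import numpy as np,cv2
def ray(d,u,v):
    K=d["camera_matrix"];T=d["cam_to_world"]
    r=np.array([(u-K[0,2])/K[0,0],-(v-K[1,2])/K[1,1],-1.]);return T[:3,3],T[:3,:3]@r
def onplane(d,u,v,z):
    o,r=ray(d,u,v);return o+r*(z-o[2])/r[2]
def proj(d,p):
    K=d["camera_matrix"];T=d["cam_to_world"];c=T[:3,:3].T@(np.asarray(p)-T[:3,3])
    return np.array([K[0,0]*c[0]/-c[2]+K[0,2],K[1,1]*-c[1]/-c[2]+K[1,2]])
def tri(d1,p1,d2,p2):
    o1,a=ray(d1,*p1);o2,b=ray(d2,*p2)
    s=np.linalg.lstsq(np.c_[a,-b],o2-o1,rcond=None)[0]
    q1=o1+a*s[0];q2=o2+b*s[1];return (q1+q2)/2,np.linalg.norm(q1-q2)
def depthpt(d,u,v):
    o,r=ray(d,u,v);return o+r*d["z_map"][int(v),int(u)]
E
python3 - <<'E'
import numpy as np,cv2
a=cv2.imread('pics/top0.png');b=cv2.imread('pics/side0.png')
cv2.imwrite('pics/c1.png',cv2.resize(a[150:260,330:460],None,fx=5,fy=5,interpolation=2))
cv2.imwrite('pics/c2.png',cv2.resize(a[150:290,170:300],None,fx=4,fy=4,interpolation=2))
cv2.imwrite('pics/c3.png',cv2.resize(b[90:230,290:420],None,fx=4,fy=4,interpolation=2))
cv2.imwrite('pics/c4.png',cv2.resize(b[215:355,220:410],None,fx=4,fy=4,interpolation=2))
E
```

```text
(no output)
```

View pics/c1.png

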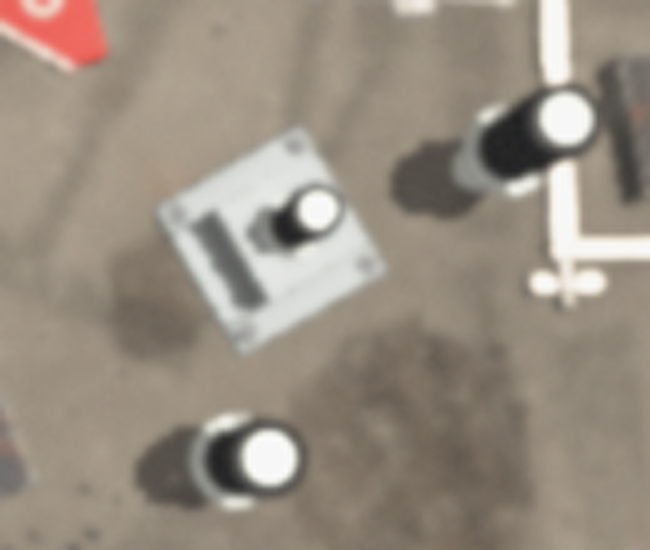

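View pics/c2.png

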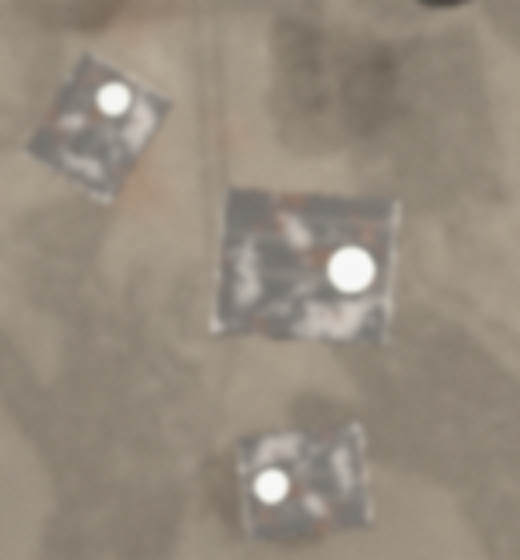

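View pics/c3.png

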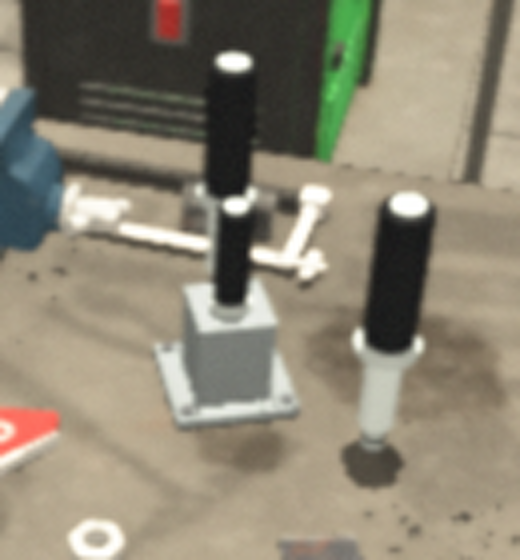

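View pics/c4.png

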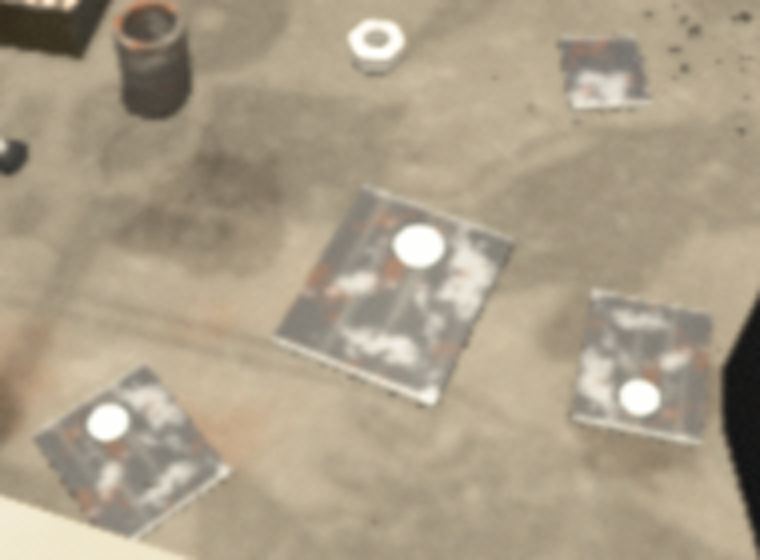

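The crops show the probe's bright top at top (393.5,192) and side (348.5,141), upright in the stand. The larger plate's spot is at top (258,217) and side (325,276). Next I measure these with masks and both views.

```bash
python3 - <<'E'
import numpy as np,cv2
from h import *
t=dict(np.load('top0.npz'));s=dict(np.load('side0.npz'))
def blob(d,seed,thr=225):
    m=(d["image"].min(2)>thr).astype(np.uint8);n,l,st,c=cv2.connectedComponentsWithStats(m)
    u,v=seed;k=l[v,u]
    if not k: print('seed miss',d["image"][v,u])
    g=d["image"].min(2).astype(float)*(l==k)
    return c[k],st[k]
for nm,a,b in(("probetop",(393,192),(348,141)),("spot",(258,217),(325,276)),("tall1",(384,241),(392,141)),("tall2",(443,174),(348,106))):
    for th in(200,225):
        ca,sa=blob(t,a,th);cb,sb=blob(s,b,th)
        p,e=tri(t,ca,s,cb);print(nm,th,ca.round(2),sa,cb.round(2),sb,p.round(4),round(e,4))
ca,_=blob(t,(258,217));cb,_=blob(s,(325,276))
print('spot plane6mm',onplane(t,*ca,.006),onplane(s,*cb,.006), depthpt(t,*ca),depthpt(s,*cb))
# stand foot corners from top (z=.01)
for c in((158,208),(298,127),(386,268),(244,353)):
    print('foot',onplane(t,330+c[0]/5-.4,150+c[1]/5-.4,.01).round(4))
# plate corners z=.006 top
for c in((229,188),(400,202),(388,343),(212,331)):
    print('plate',onplane(t,170+c[0]/4-.4,150+c[1]/4-.4,.006).round(4))
for c in((366,185),(515,243),(435,404),(275,338)):
    print('plateS',onplane(s,220+c[0]/4-.4,215+c[1]/4-.4,.006).round(4))
for p in ((325,300),(300,290)):print('depth',depthpt(s,*p))
E
```

```text
probetop 200 [393.05 191.5 ] [390 188   7   8  42] [349.47 140.42] [346 138   8   5  19] [ 0.5446 -0.1781  0.1569] 0.0001
probetop 225 [393.34 191.38] [391 189   6   6  32] [348.67 140.93] [346 140   6   3  15] [ 0.546  -0.1791  0.1542] 0.0019
spot 200 [257.19 216.96] [252 212  11  11  94] [324.38 276.15] [319 271  12  11  99] [0.5032 0.1521 0.008 ] 0.0015
spot 225 [257.38 217.  ] [253 213  10   9  76] [324.2  275.98] [319 272  12   9  85] [0.5034 0.1516 0.0079] 0.0022
tall1 200 [383.5  241.12] [379 236  10  11  84] [391.85 140.4 ] [388 138   9   6  40] [ 0.4307 -0.1447  0.2011] 0.0019
tall1 225 [383.35 241.11] [379 237  10   9  71] [391.62 140.55] [388 139   8   4  29] [ 0.4309 -0.1444  0.2008] 0.0023
tall2 200 [442.67 173.42] [438 169  10  10  76] [348. 105.] [345 104   7   3  21] [ 0.5792 -0.2838  0.2005] 0.0023
tall2 225 [442.81 173.24] [439 169   9   9  63] [348. 105.] [345 104   7   3  19] [ 0.5795 -0.2842  0.2002] 0.0019
spot plane6mm [0.50240175 0.15158694 0.006     ] [0.50490821 0.1504316  0.006     ] [0.50226051 0.15137571 0.00826725] [0.50521988 0.14943896 0.00460758]
foot [ 0.5629 -0.1204  0.01  ]
foot [ 0.6038 -0.1953  0.01  ]
foot [ 0.5285 -0.2385  0.01  ]
foot [ 0.486  -0.1626  0.01  ]
plate [0.5576 0.2302 0.006 ]
plate [0.5457 0.1191 0.006 ]
plate [0.4542 0.1285 0.006 ]
plate [0.4648 0.2421 0.006 ]
plateS [0.5475 0.119  0.006 ]
plateS [0.4537 0.1314 0.006 ]
plateS [0.4656 0.2426 0.006 ]
plateS [0.5585 0.2322 0.006 ]
depth [0.4831156  0.21133541 0.00898163]
depth [0.54338562 0.20238345 0.00534011]
```

Two views agree on every point:

| Item | x, y (m) | Notes |
|---|---|---|
| Probe | (0.545, -0.179) | Top at 0.155. The foot's centre matches this position. |
| Spot | (0.503, 0.151) | At about z 0.006–0.008. The plate outline puts it at (0.503, 0.1507). |

The lookalikes at (0.431, -0.145) and (0.579, -0.284) stand 0.20 tall. I'll raise the arm above them first, then cross over.

```bash
python3 -m creep '[{"travel":[0.015,0.015,0.015],"rotation":[0,0,0.1],"hand":0.0854},{"travel":[0.02,0.02,0.015],"rotation":[0,0,0.1],"hand":0.0854},{"travel":[0.02,0.02,0.015],"rotation":[0,0,0.1],"hand":0.0854},{"travel":[0.02,0.02,0.015],"rotation":[0,0,0.1],"hand":0.0854},{"travel":[0.02,0.02,0.01],"rotation":[0,0,0.1],"hand":0.0854},{"travel":[0.02,0.02,0],"rotation":[0,0,0.1],"hand":0.0854},{"travel":[0.02,0.02,0],"rotation":[0,0,0.1],"hand":0.0854},{"travel":[0.02,0.02,0],"rotation":[0,0,0.1],"hand":0.0854}]'
```

```text
clock: 0.77
ee_pos: [0.3591, -0.3006, 0.2624]
tool_rot: [-1.571, 0.0, -0.347]
force: [0.2, 0.2, -0.3]
width: 0.085
```

```bash
python3 -m creep '[{"travel":[0.024,0.016,0],"rotation":[0,0,0],"hand":0.0854},{"travel":[0.024,0.016,0],"rotation":[0,0,0],"hand":0.0854},{"travel":[0.024,0.016,0],"rotation":[0,0,0],"hand":0.0854},{"travel":[0.024,0.016,0],"rotation":[0,0,0],"hand":0.0854},{"travel":[0.024,0.016,0],"rotation":[0,0,0],"hand":0.0854},{"travel":[0.024,0.016,0],"rotation":[0,0,0],"hand":0.0854},{"travel":[0.024,0.016,0],"rotation":[0,0,0],"hand":0.0854},{"travel":[0.019,0.010,0],"rotation":[0,0,0],"hand":0.0854}]'
python3 -m creep '[{"travel":[0,0,-0.01],"rotation":[0,0,0],"hand":0.0854},{"travel":[0,0,-0.02],"rotation":[0,0,0],"hand":0.0854},{"travel":[0,0,-0.02],"rotation":[0,0,0],"hand":0.0854},{"travel":[0,0,-0.02],"rotation":[0,0,0],"hand":0.0854},{"travel":[0,0,0],"rotation":[0,0,0],"hand":0.0854}]'
python3 - <<'E'
from workcell import bot
import cv2,numpy as np
for n in("side","top"):
    d=bot.snapshot(n);np.savez(f"{n}1.npz",**d)
    i=d["image"]; i=i[60:230,270:470] if n=="side" else i[130:270,300:480]
    cv2.imwrite(f"pics/{n}1.png",cv2.resize(i,None,fx=3.9,fy=3.9,interpolation=2))
s=bot.read_state();print(s["ee_pos"],s["tool_rot"],s["joint_pos"])
E
```

```text
clock: 1.43
ee_pos: [0.5467, -0.178, 0.2619]
tool_rot: [-1.571, 0.001, -0.351]
force: [-0.1, -0.7, 1.0]
width: 0.0853
clock: 1.85
ee_pos: [0.5435, -0.1791, 0.1886]
tool_rot: [-1.571, 0.006, -0.352]
force: [-0.6, 0.6, -0.2]
width: 0.0855
[ 0.54482547 -0.17962115  0.19246451] [-1.57085043e+00  1.36664561e-03 -3.51959405e-01] [-3.18458940e-01  3.70336317e-01  1.78400239e-01  1.38022794e+00
 -8.30046458e-06  1.60429676e+00]
```

View pics/side1.png

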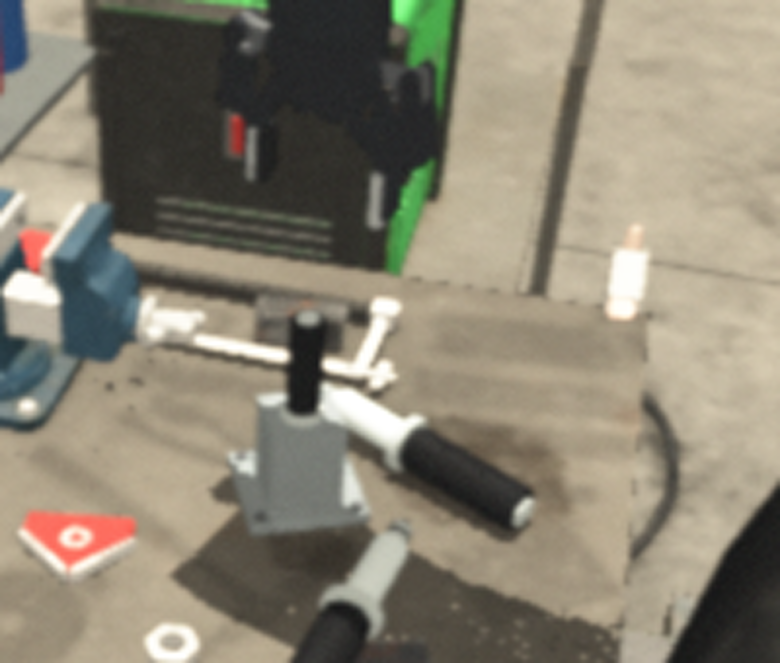

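View pics/top1.png

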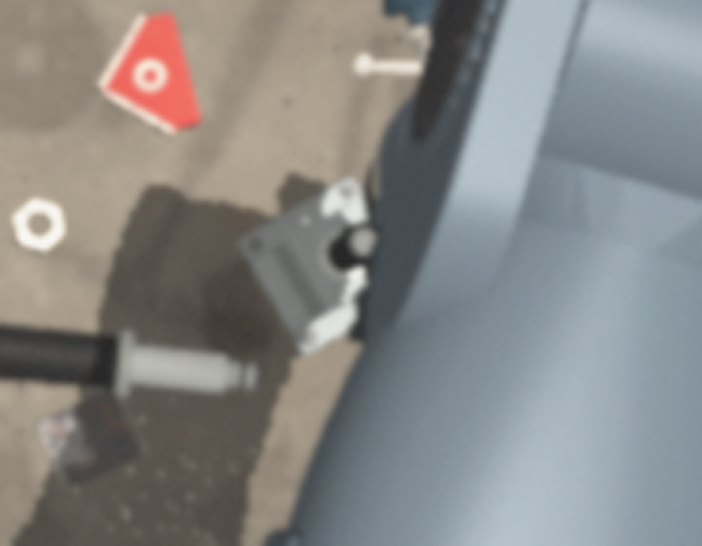

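The two taller decoys, which were balanced on their noses, have toppled by themselves. No contact force was felt and the fingers were 6 cm above their tops. They now lie clear of the stand, and the target probe is upright below the open jaws at (308,318) in the side crop. I go down and grip.

```bash
python3 -m creep '[{"travel":[0,0,-0.015],"rotation":[0,0,0],"hand":0.0854},{"travel":[0,0,-0.02],"rotation":[0,0,0],"hand":0.0854},{"travel":[0,0,-0.02],"rotation":[0,0,0],"hand":0.0854},{"travel":[0,0,-0.02],"rotation":[0,0,0],"hand":0.0854},{"travel":[0,0,-0.014],"rotation":[0,0,0],"hand":0.0854},{"travel":[0,0,0],"rotation":[0,0,0],"hand":0.0854},{"travel":[0,0,0],"rotation":[0,0,0],"hand":0.0854}]'
python3 -m creep '[{"travel":[0,0,0],"rotation":[0,0,0],"hand":0.04},{"travel":[0,0,0],"rotation":[0,0,0],"hand":0.03},{"travel":[0,0,0],"rotation":[0,0,0],"hand":0.02},{"travel":[0,0,0],"rotation":[0,0,0],"hand":0.01},{"travel":[0,0,0],"rotation":[0,0,0],"hand":0.01},{"travel":[0,0,0],"rotation":[0,0,0],"hand":0.01},{"travel":[0,0,0],"rotation":[0,0,0],"hand":0.01},{"travel":[0,0,0],"rotation":[0,0,0],"hand":0.01}]' 60
```

```text
clock: 2.53
ee_pos: [0.5457, -0.1799, 0.1045]
tool_rot: [-1.571, -0.0, -0.352]
force: [0.8, -0.3, 1.3]
width: 0.0854
clock: 3.2
ee_pos: [0.5456, -0.1799, 0.1042]
tool_rot: [-1.571, -0.001, -0.352]
force: [-1.9, 1.1, 7.9]
width: 0.0225
```

```bash
python3 -m creep '[{"travel":[0,0,0],"rotation":[0,0,0],"hand":0.01},{"travel":[0,0,0],"rotation":[0,0,0],"hand":0.01}]' 60
python3 - <<'E'
from workcell import bot
import cv2,numpy as np
d=bot.snapshot("side");i=d["image"][60:230,270:470]
cv2.imwrite("pics/side2.png",cv2.resize(i,None,fx=3.9,fy=3.9,interpolation=2))
E
```

```text
clock: 3.37
ee_pos: [0.5457, -0.1799, 0.1042]
tool_rot: [-1.571, -0.001, -0.352]
force: [-1.8, 0.4, 7.9]
width: 0.0235
```

View pics/side2.png

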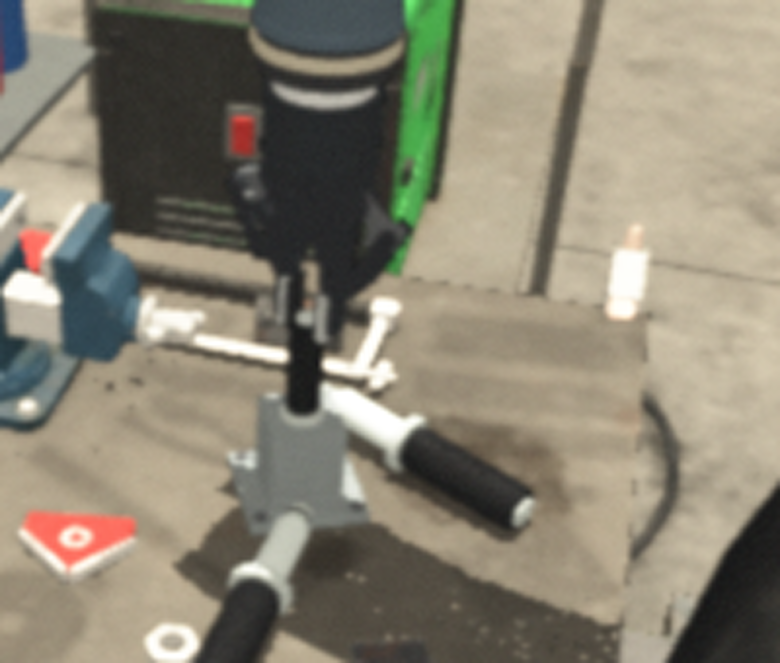

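```bash
python3 - <<'E'
from h import *
s=dict(np.load('side0.npz'))
for z in(.072,.078,.094,.104,.114,.122,.154):
    p=proj(s,(.5453,-.179,z));print(z,((p-[270,60])*3.9).round(0))
E
```

```text
0.072 [303. 414.]
0.078 [303. 407.]
0.094 [304. 389.]
0.104 [305. 377.]
0.114 [306. 365.]
0.122 [307. 356.]
0.154 [309. 316.]
```

```bash
python3 - <<'E'
from workcell import bot
from h import *
d=bot.snapshot("side");np.savez("side2.npz",**d)
for cx,cy in((284,280),(284,300),(284,318),(284,330),(320,300),(320,320),(322,335),(335,330),(335,345),(303,370),(303,395),(308,322)):
    u,v=270+cx/3.9,60+cy/3.9
    print((cx,cy),depthpt(d,u,v).round(4))
s1=dict(np.load('side1.npz'))
for cx,cy in((252,150),(252,170),(377,190),(377,220)):
    print('open',(cx,cy),depthpt(s1,270+cx/3.9,60+cy/3.9).round(4))
i=d["image"][105:175,325:375]
cv2.imwrite("pics/side3.png",cv2.resize(i,None,fx=8,fy=8,interpolation=2))
E
```

```text
(284, 280) [ 0.5635 -0.1769  0.1799]
(284, 300) [ 0.5621 -0.1741  0.1664]
(284, 318) [ 0.561  -0.1724  0.1535]
(284, 330) [ 0.6095 -0.3622  0.0155]
(320, 300) [ 0.5351 -0.1641  0.1779]
(320, 320) [ 0.5342 -0.1639  0.1627]
(322, 335) [ 0.5322 -0.1646  0.151 ]
(335, 330) [ 0.5243 -0.1675  0.1548]
(335, 345) [ 0.5664 -0.3685  0.006 ]
(303, 370) [ 0.5443 -0.1669  0.1184]
(303, 395) [ 0.5433 -0.1674  0.0972]
(308, 322) [ 0.5447 -0.1743  0.1526]
open (252, 150) [ 0.5918 -0.1882  0.2632]
open (252, 170) [ 0.5904 -0.1849  0.2511]
open (377, 190) [ 0.502  -0.1523  0.2691]
open (377, 220) [ 0.501  -0.156   0.2471]
```

View pics/side3.png

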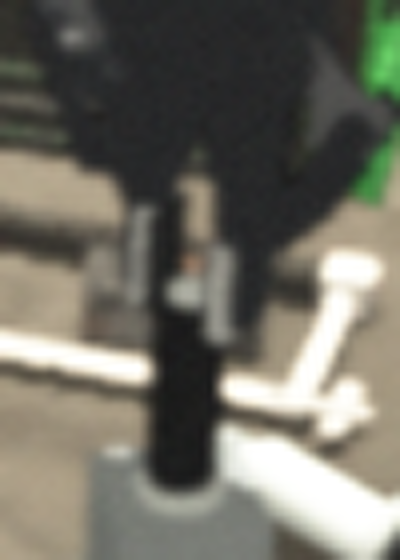

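The depth map shows the real pad ends at z≈0.149, about 44 mm above the reported TCP. A width of 22.5 mm instead of 26 says the same: only the cap is held. I'll open, lower in steps while watching the force, and look again.

```bash
python3 -m creep '[{"travel":[0,0,0],"rotation":[0,0,0],"hand":0.05},{"travel":[0,0,0],"rotation":[0,0,0],"hand":0.06},{"travel":[0,0,0],"rotation":[0,0,0],"hand":0.06},{"travel":[0,0,-0.005],"rotation":[0,0,0],"hand":0.06},{"travel":[0,0,-0.008],"rotation":[0,0,0],"hand":0.06},{"travel":[0,0,-0.008],"rotation":[0,0,0],"hand":0.06},{"travel":[0,0,0],"rotation":[0,0,0],"hand":0.06}]'
python3 - <<'E'
from workcell import bot
from h import *
d=bot.snapshot("side");np.savez("side3.npz",**d);s=bot.read_state();print(s["ee_pos"],s["width"])
i=d["image"][90:190,300:400]
cv2.imwrite("pics/side4.png",cv2.resize(i,None,fx=6,fy=6,interpolation=2))
t=bot.snapshot("top");cv2.imwrite("pics/top4.png",t["image"])
E
```

```text
clock: 4.05
ee_pos: [0.5442, -0.1794, 0.0802]
tool_rot: [-1.571, 0.003, -0.352]
force: [-0.9, 0.5, -0.4]
width: 0.0601
[ 0.5444326  -0.17948384  0.08103313] 0.05997373345561533
```

View pics/side4.png

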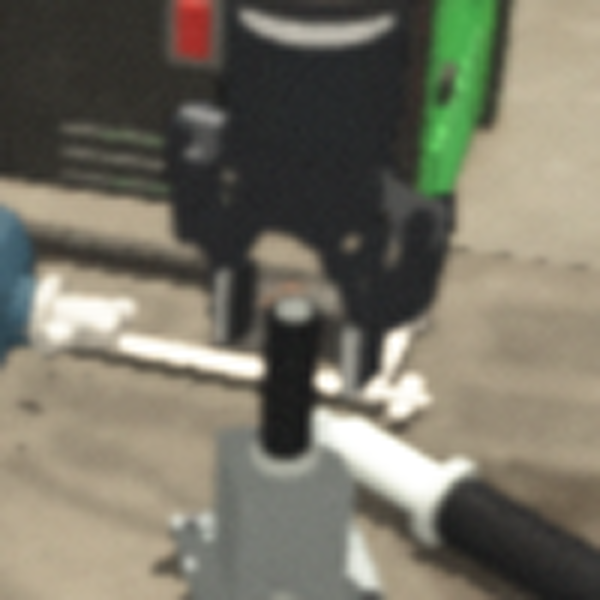

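View pics/top4.png

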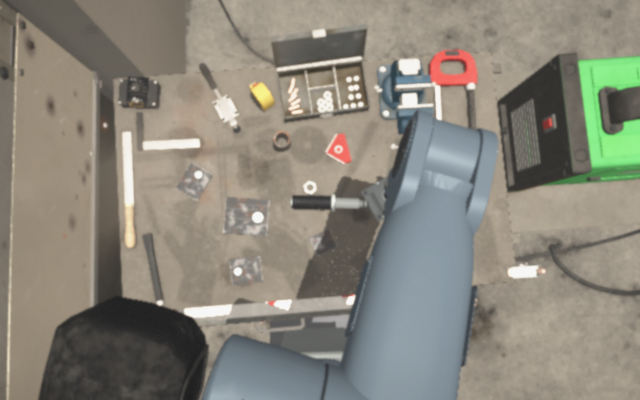

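The decoy lies clear of the probe, and the nut is still at (310,187). The pads now straddle the probe's upper part. I'll check the pad ends in depth.

```bash
python3 - <<'E'
from h import *
d=dict(np.load('side3.npz'))
for cx,cy in((222,320),(222,336),(240,340),(350,370),(350,384),(372,380),(300,240),(290,225),(320,230)):
    print((cx,cy),depthpt(d,300+cx/6,90+cy/6).round(4))
E
```

```text
(222, 320) [ 0.5785 -0.1788  0.1402]
(222, 336) [ 0.5779 -0.1776  0.1325]
(240, 340) [ 0.6181 -0.3597  0.0072]
(350, 370) [ 0.5139 -0.1562  0.1424]
(350, 384) [ 0.5145 -0.1618  0.1313]
(372, 380) [ 0.506  -0.1671  0.1319]
(300, 240) [ 0.5423 -0.1665  0.1954]
(290, 225) [ 0.5479 -0.1702  0.1995]
(320, 230) [ 0.5321 -0.1584  0.2069]
```

The pad ends are at 0.131 and the body bottom at about 0.197, so the true tool end sits about 43 mm above the reported value. I'll use that offset: go down 21 mm more and grip.

```bash
python3 -m creep '[{"travel":[0.0005,0.0002,-0.008],"rotation":[0,0,0],"hand":0.06},{"travel":[0,0,-0.008],"rotation":[0,0,0],"hand":0.06},{"travel":[0,0,-0.006],"rotation":[0,0,0],"hand":0.06},{"travel":[0,0,0],"rotation":[0,0,0],"hand":0.06},{"travel":[0,0,0],"rotation":[0,0,0],"hand":0.06}]'
python3 -m creep '[{"travel":[0,0,0],"rotation":[0,0,0],"hand":0.03},{"travel":[0,0,0],"rotation":[0,0,0],"hand":0.02},{"travel":[0,0,0],"rotation":[0,0,0],"hand":0.01},{"travel":[0,0,0],"rotation":[0,0,0],"hand":0.01},{"travel":[0,0,0],"rotation":[0,0,0],"hand":0.01},{"travel":[0,0,0],"rotation":[0,0,0],"hand":0.01},{"travel":[0,0,0],"rotation":[0,0,0],"hand":0.01}]' 60
python3 - <<'E'
from workcell import bot
from h import *
d=bot.snapshot("side");np.savez("side5.npz",**d);s=bot.read_state();print(s["ee_pos"],s["tool_rot"],s["width"],s["force"])
i=d["image"][90:190,300:400]
cv2.imwrite("pics/side5.png",cv2.resize(i,None,fx=6,fy=6,interpolation=2))
E
```

```text
clock: 4.57
ee_pos: [0.5454, -0.1795, 0.0599]
tool_rot: [-1.571, 0.001, -0.352]
force: [0.5, 1.5, 0.4]
width: 0.0599
clock: 5.15
ee_pos: [0.546, -0.1797, 0.0609]
tool_rot: [-1.571, -0.001, -0.352]
force: [-2.4, 0.1, 5.9]
width: 0.0247
[ 0.54601768 -0.17964641  0.06087819] [-1.57077271e+00 -6.30471950e-04 -3.52013510e-01] 0.024699703995157783 [-2.58212777  0.38838554  4.52398076]
```

View pics/side5.png

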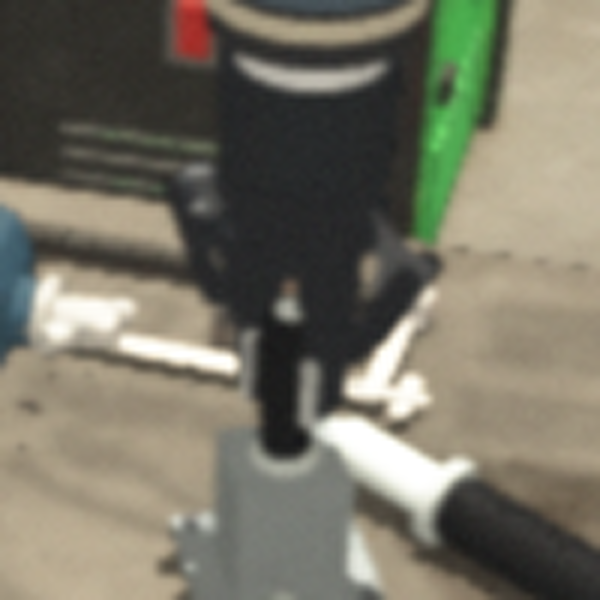

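The pads now hold the middle of the black grip, with a width of about 25 mm. I lift.

```bash
python3 -m creep '[{"travel":[0,0,0.004],"rotation":[0,0,0],"hand":0.01},{"travel":[0,0,0.01],"rotation":[0,0,0],"hand":0.01},{"travel":[0,0,0.016],"rotation":[0,0,0],"hand":0.01},{"travel":[0,0,0.02],"rotation":[0,0,0],"hand":0.01},{"travel":[0,0,0.02],"rotation":[0,0,0],"hand":0.01},{"travel":[0,0,0.015],"rotation":[0,0,0],"hand":0.01},{"travel":[0,0,0.008],"rotation":[0,0,0],"hand":0.01},{"travel":[0,0,0],"rotation":[0,0,0],"hand":0.01}]' 70
python3 - <<'E'
from workcell import bot
from h import *
d=bot.snapshot("side");np.savez("side6.npz",**d);s=bot.read_state();print(s["ee_pos"],s["tool_rot"],s["width"],s["force"])
i=d["image"][60:190,300:400]
cv2.imwrite("pics/side6.png",cv2.resize(i,None,fx=4.5,fy=4.5,interpolation=2))
E
```

```text
clock: 5.87
ee_pos: [0.5468, -0.1799, 0.1555]
tool_rot: [-1.571, -0.003, -0.352]
force: [1.0, -1.0, -3.1]
width: 0.0246
[ 0.54623314 -0.17968513  0.15395756] [-1.57074662e+00 -1.17566121e-03 -3.51962212e-01] 0.024389371728362245 [ 0.86633022 -0.10229364 -4.09931428]
```

View pics/side6.png

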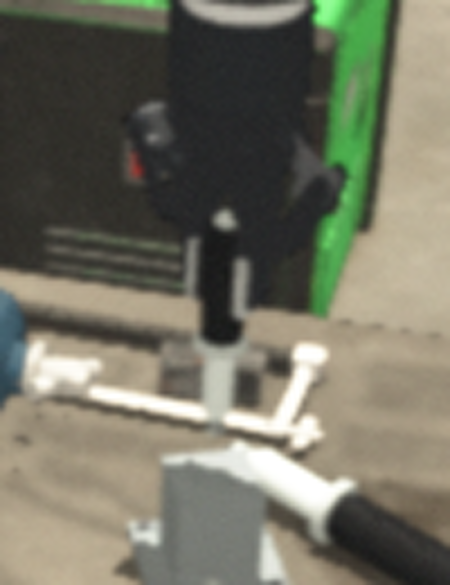

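The probe is out of the stand, upright, with its nose clear. I carry it over to the spot.

```bash
python3 -m creep '[{"travel":[-0.001,0.008,0],"rotation":[0,0,0],"hand":0.01},{"travel":[-0.002,0.016,0],"rotation":[0,0,0],"hand":0.01},{"travel":[-0.003,0.024,0],"rotation":[0,0,0],"hand":0.01},{"travel":[-0.003,0.024,0],"rotation":[0,0,0],"hand":0.01},{"travel":[-0.003,0.024,0],"rotation":[0,0,0],"hand":0.01},{"travel":[-0.003,0.024,0],"rotation":[0,0,0],"hand":0.01},{"travel":[-0.003,0.024,0],"rotation":[0,0,0],"hand":0.01},{"travel":[-0.003,0.024,0],"rotation":[0,0,0],"hand":0.01}]'
python3 -m creep '[{"travel":[-0.003,0.024,0],"rotation":[0,0,0],"hand":0.01},{"travel":[-0.003,0.024,0],"rotation":[0,0,0],"hand":0.01},{"travel":[-0.003,0.024,0],"rotation":[0,0,0],"hand":0.01},{"travel":[-0.003,0.024,0],"rotation":[0,0,0],"hand":0.01},{"travel":[-0.003,0.024,-0.01],"rotation":[0,0,0],"hand":0.01},{"travel":[-0.003,0.024,-0.015],"rotation":[0,0,0],"hand":0.01},{"travel":[-0.003,0.018,-0.015],"rotation":[0,0,0],"hand":0.01},{"travel":[-0.001,0.001,-0.01],"rotation":[0,0,0],"hand":0.01}]'
python3 -m creep '[{"travel":[0,0,0],"rotation":[0,0,0],"hand":0.01},{"travel":[0,0,0],"rotation":[0,0,0],"hand":0.01},{"travel":[0,0,0],"rotation":[0,0,0],"hand":0.01}]'
python3 - <<'E'
from workcell import bot
from h import *
for n in("side","top"):
    d=bot.snapshot(n);np.savez(n+"7.npz",**d)
    if n=="side": i=d["image"][180:330,240:420]
    else: i=d["image"][140:300,170:350]
    cv2.imwrite(f"pics/{n}7.png",cv2.resize(i,None,fx=3.7,fy=3.7,interpolation=2))
s=bot.read_state();print(s["ee_pos"],s["tool_rot"],s["width"],s["force"])
E
```

```text
clock: 6.58
ee_pos: [0.5235, -0.0099, 0.1522]
tool_rot: [-1.571, 0.002, -0.352]
force: [-0.3, 0.0, -2.4]
width: 0.0247
clock: 7.25
ee_pos: [0.5008, 0.1542, 0.101]
tool_rot: [-1.572, 0.003, -0.349]
force: [-0.3, 1.4, -3.4]
width: 0.0246
clock: 7.5
ee_pos: [0.5029, 0.1508, 0.1038]
tool_rot: [-1.571, -0.0, -0.353]
force: [0.3, 0.3, -2.5]
width: 0.0251
[0.50335697 0.15084878 0.1040849 ] [-1.57024498e+00 -8.56158577e-04 -3.53092390e-01] 0.02451377490742327 [ 0.31865373 -0.95889935 -2.01931377]
```

View pics/side7.png

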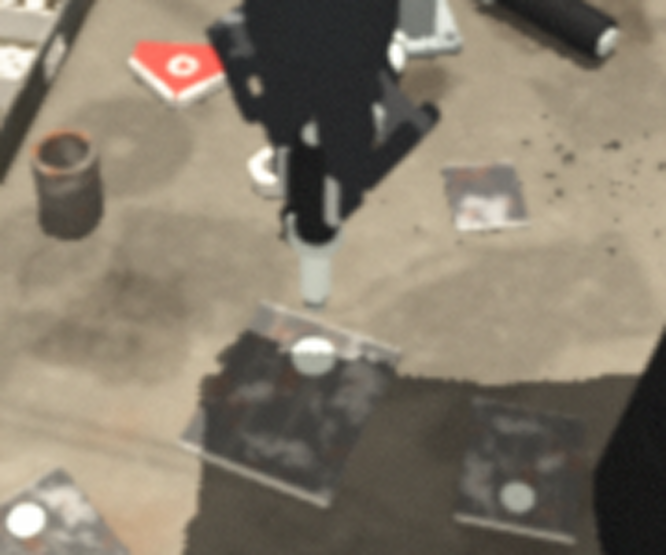

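View pics/top7.png

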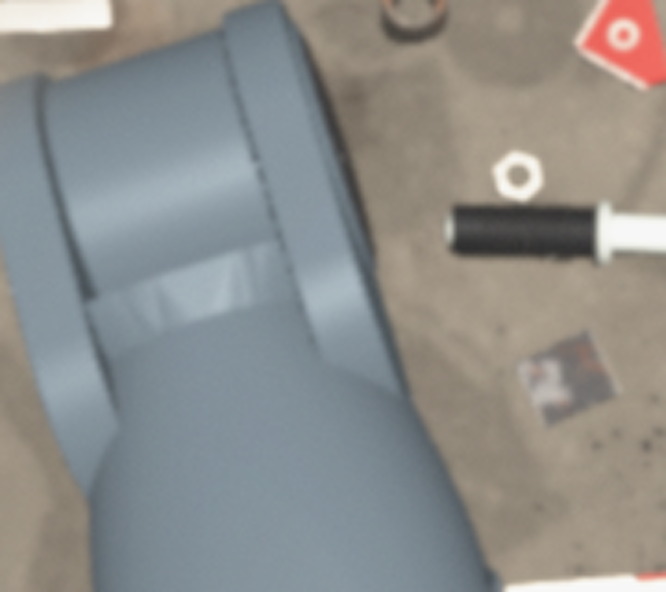

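The side view shows the probe upright above the spot: spot at crop (313,355), barrel end and nose at about (315,302). The arm hides the spot from the top camera. I check where the axis lies in the side view against prediction.

```bash
python3 - <<'E'
from h import *
d=dict(np.load('side7.npz'));f=3.7
for nm,p in(("mouth",(.503,.151,.070)),("tip",(.503,.151,.052)),("collar",(.503,.151,.115)),("coltop",(.503,.151,.121)),("top",(.503,.151,.197)),("spot",(.503,.151,.006)),):
    q=proj(d,p);print(nm,q.round(1),((q-[240,180])*f).round(0))
for cx,cy in((315,260),(316,275),(316,290),(315,302),(310,190),(311,132)):
    print((cx,cy),depthpt(d,240+cx/f,180+cy/f).round(4))
i=d["image"][235:295,295:355]
cv2.imwrite("pics/side7b.png",cv2.resize(i,None,fx=10,fy=10,interpolation=2))
# row-wise barrel centre
g=d["image"].astype(int)
for v in range(246,266): print(v,g[v,314:336].sum(1)//3)
E
```

```text
mouth [325.3 258.2] [315. 289.]
tip [325.2 263.5] [315. 309.]
collar [325.5 244.1] [316. 237.]
coltop [325.6 242.2] [317. 230.]
top [326.1 215.5] [318. 131.]
spot [324.9 276.4] [314. 357.]
(315, 260) [0.5009 0.1597 0.1061]
(316, 275) [0.5005 0.1585 0.092 ]
(316, 290) [0.4999 0.1601 0.081 ]
(315, 302) [0.5018 0.1553 0.0639]
(310, 190) [0.5032 0.1633 0.1653]
(311, 132) [0.5067 0.1521 0.1964]
246 [147 150 147 142 145 160 164 159 151 133 116 107 108 124 143 157 163 164
 162 162 161 161]
247 [147 150 152 154 153 160 168 167 169 165 158 155 156 161 164 168 166 162
 162 163 160 159]
248 [147 152 156 158 158 162 166 169 171 171 172 169 172 169 170 168 165 162
 163 161 160 161]
249 [150 154 156 157 158 160 162 174 180 182 180 180 178 178 174 168 165 164
 162 163 162 163]
250 [149 150 153 152 153 155 160 176 186 191 193 192 191 189 184 172 165 162
 163 161 164 162]
251 [148 147 149 152 153 155 160 177 188 193 196 196 196 194 187 173 166 162
 161 160 161 163]
252 [145 148 149 151 157 158 165 178 190 195 196 196 195 192 184 173 165 163
 161 160 162 165]
253 [144 144 145 150 153 161 163 178 189 1
[... 492 characters left out ...]
8 183 177 173 171
 171 169 167 169]
259 [149 150 154 159 162 166 168 175 186 192 195 193 190 183 176 173 173 173
 174 172 169 166]
260 [147 152 156 162 161 164 167 169 172 181 189 190 185 166 161 166 173 173
 172 171 166 167]
261 [156 157 159 160 161 159 162 155 143 150 162 168 162 148 157 166 171 170
 168 165 165 164]
262 [174 177 173 165 157 157 159 153 131 120 125 130 131 136 154 164 166 166
 162 161 161 162]
263 [176 189 189 178 166 162 160 159 152 147 142 138 143 147 154 158 159 160
 160 157 157 161]
264 [153 165 172 172 174 175 174 170 169 166 160 155 157 155 159 158 159 158
 158 162 165 169]
265 [145 153 156 153 153 158 165 173 179 180 174 172 170 166 166 166 164 165
 165 166 166 168]
```

View pics/side7b.png

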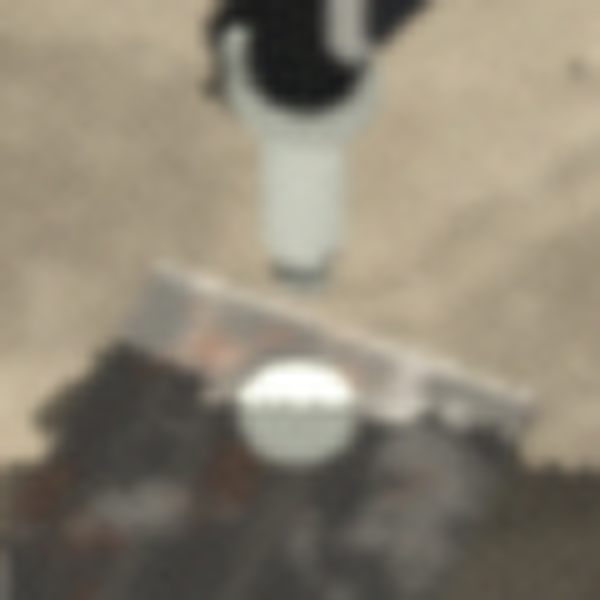

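The axis and the spot agree laterally to under 1 mm, against a 7 mm margin. I descend to just above the plate.

```bash
python3 -m creep '[{"travel":[0.0005,0,-0.004],"rotation":[0,0,0],"hand":0.01},{"travel":[0,0,-0.008],"rotation":[0,0,0],"hand":0.01},{"travel":[0,0,-0.008],"rotation":[0,0,0],"hand":0.01},{"travel":[0,0,-0.008],"rotation":[0,0,0],"hand":0.01},{"travel":[0,0,-0.006],"rotation":[0,0,0],"hand":0.01},{"travel":[0,0,-0.004],"rotation":[0,0,0],"hand":0.01},{"travel":[0,0,0],"rotation":[0,0,0],"hand":0.01},{"travel":[0,0,0],"rotation":[0,0,0],"hand":0.01}]'
python3 - <<'E'
from workcell import bot
from h import *
F=[];P=[]
for k in range(4):
    d=bot.snapshot("side");s=bot.read_state();F.append(s["force"]);P.append(s["ee_pos"])
print(np.mean(F,0),np.std(F,0),np.mean(P,0),np.std(P,0),s["tool_rot"],s["clock"])
np.savez("side8.npz",**d)
i=d["image"][235:295,295:355]
cv2.imwrite("pics/side8.png",cv2.resize(i,None,fx=10,fy=10,interpolation=2))
E
```

```text
clock: 8.27
ee_pos: [0.5032, 0.1514, 0.0653]
tool_rot: [-1.571, 0.0, -0.352]
force: [0.0, 0.0, -1.5]
width: 0.0245
[-0.03616999 -0.12815535 -2.77108237] [0.33189816 0.43733353 0.60982543] [0.50356818 0.15151156 0.06571343] [8.04086874e-05 2.62214524e-05 9.92431394e-05] [-1.57037994e+00 -5.87768066e-04 -3.51947697e-01] 8.4667
```

View pics/side8.png

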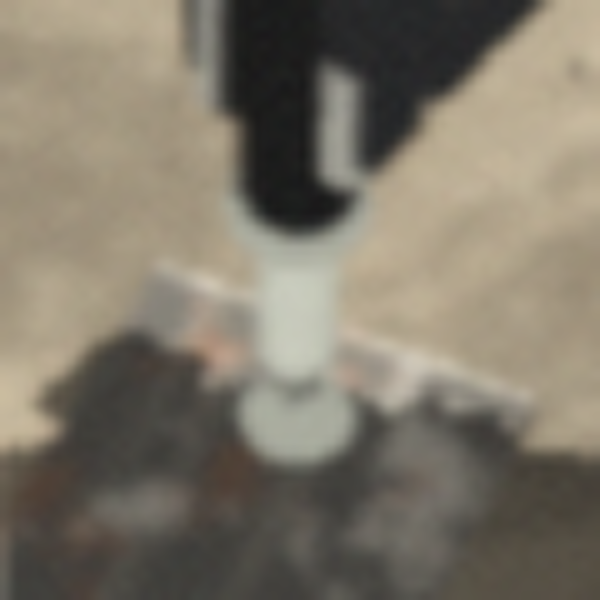

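The nose is over the middle of the spot (tip about (293,400), spot centre about (297,413) in the crop). The free-hanging baseline is Fz ≈ -2.8 N. Now I go down slowly.

```bash
cat > rd.py <<'E'
from workcell import bot
from h import *
import sys
F=[];P=[]
for k in range(5):
    d=bot.snapshot("side");s=bot.read_state();F.append(s["force"]);P.append(s["ee_pos"])
print(np.mean(F,0).round(2),np.std(F,0).round(2),np.mean(P,0).round(5),s["tool_rot"].round(4),s["clock"],s["width"])
np.savez(sys.argv[1]+".npz",**d)
i=d["image"][235:295,295:355]
cv2.imwrite(f"pics/{sys.argv[1]}.png",cv2.resize(i,None,fx=10,fy=10,interpolation=2))
E
python3 -m creep '[{"travel":[0,0,-0.002],"rotation":[0,0,0],"hand":0.01},{"travel":[0,0,-0.002],"rotation":[0,0,0],"hand":0.01},{"travel":[0,0,-0.002],"rotation":[0,0,0],"hand":0.01},{"travel":[0,0,0],"rotation":[0,0,0],"hand":0.01},{"travel":[0,0,0],"rotation":[0,0,0],"hand":0.01}]'
python3 rd.py a1
python3 -m creep '[{"travel":[0,0,-0.001],"rotation":[0,0,0],"hand":0.01},{"travel":[0,0,-0.001],"rotation":[0,0,0],"hand":0.01},{"travel":[0,0,-0.001],"rotation":[0,0,0],"hand":0.01},{"travel":[0,0,0],"rotation":[0,0,0],"hand":0.01},{"travel":[0,0,0],"rotation":[0,0,0],"hand":0.01}]'
python3 rd.py a2
```

```text
clock: 8.88
ee_pos: [0.5032, 0.1514, 0.0592]
tool_rot: [-1.571, 0.0, -0.352]
force: [-0.4, -0.0, -2.1]
width: 0.0245
[ 0.19 -0.26 -2.88] [0.63 0.36 0.4 ] [0.50335 0.15143 0.05944] [-1.5707e+00 -1.0000e-04 -3.5200e-01] 9.1333 0.02439927105295674
clock: 9.55
ee_pos: [0.5035, 0.1515, 0.0565]
tool_rot: [-1.571, -0.0, -0.352]
force: [-0.0, -0.3, 0.9]
width: 0.0245
[-0.06 -0.36  0.6 ] [0.59 0.2  0.23] [0.50344 0.15146 0.05653] [-1.5707e+00 -2.0000e-04 -3.5200e-01] 9.8 0.024528867537661946
```

Contact came at a reported z of about 0.058, as predicted. I press on 5.5 mm and then read again.

```bash
python3 -m creep '[{"travel":[0,0,-0.001],"rotation":[0,0,0],"hand":0.01},{"travel":[0,0,-0.0015],"rotation":[0,0,0],"hand":0.01},{"travel":[0,0,-0.0015],"rotation":[0,0,0],"hand":0.01},{"travel":[0,0,-0.0015],"rotation":[0,0,0],"hand":0.01},{"travel":[0,0,0],"rotation":[0,0,0],"hand":0.01},{"travel":[0,0,0],"rotation":[0,0,0],"hand":0.01}]'
python3 rd.py a3
```

```text
clock: 10.3
ee_pos: [0.5035, 0.1515, 0.051]
tool_rot: [-1.571, -0.0, -0.352]
force: [-0.4, -0.1, 6.0]
width: 0.0244
[-0.62  0.36  5.5 ] [0.5  0.65 0.62] [0.50349 0.1515  0.05102] [-1.5705e+00 -3.0000e-04 -3.5200e-01] 10.55 0.024381191232677134
```

View pics/a3.png

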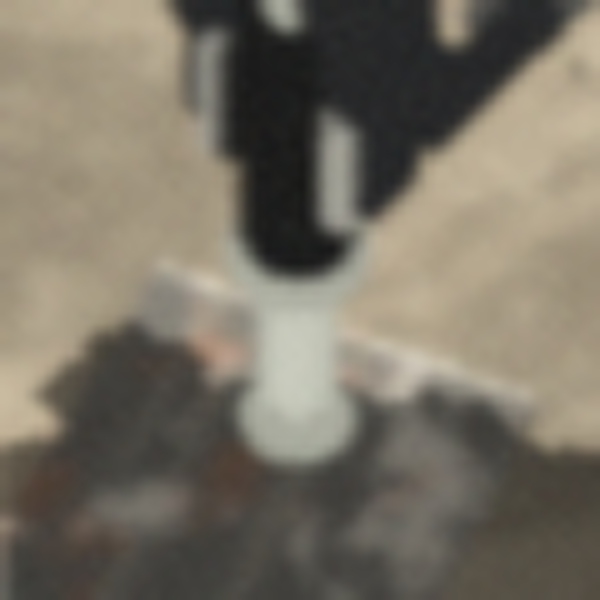

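The force says 6.4 mm and the kinematics say 7.0 mm. The spot and plate haven't moved, and the nose is centred. About 1.3 mm more.

```bash
python3 -m creep '[{"travel":[0,0,-0.0007],"rotation":[0,0,0],"hand":0.01},{"travel":[0,0,-0.0006],"rotation":[0,0,0],"hand":0.01},{"travel":[0,0,0],"rotation":[0,0,0],"hand":0.01},{"travel":[0,0,0],"rotation":[0,0,0],"hand":0.01},{"travel":[0,0,0],"rotation":[0,0,0],"hand":0.01},{"travel":[0,0,0],"rotation":[0,0,0],"hand":0.01}]'
python3 rd.py a4; python3 rd.py a5
python3 - <<'E'
from h import *
a=dict(np.load('side0.npz'));d=dict(np.load('a5.npz'))
cv2.imwrite('pics/full.png',d["image"])
for f in(a,d):pass
p=proj(d,(.5032,.1512,.016));print('mouth pred',((p-[295,235])*10).round(0))
E
```

```text
clock: 11.05
ee_pos: [0.5035, 0.1515, 0.0498]
tool_rot: [-1.57, -0.0, -0.352]
force: [-1.8, 0.1, 7.8]
width: 0.0247
[-1.1   0.5   7.04] [0.29 0.38 0.64] [0.50352 0.15153 0.04982] [-1.5704e+00 -3.0000e-04 -3.5200e-01] 11.3 0.024652994362586587
[-0.95  0.03  6.62] [0.42 0.57 0.26] [0.50352 0.15151 0.04981] [-1.5704e+00 -4.0000e-04 -3.5200e-01] 11.55 0.02448778562608886
mouth pred [299. 387.]
```

View pics/a5.png

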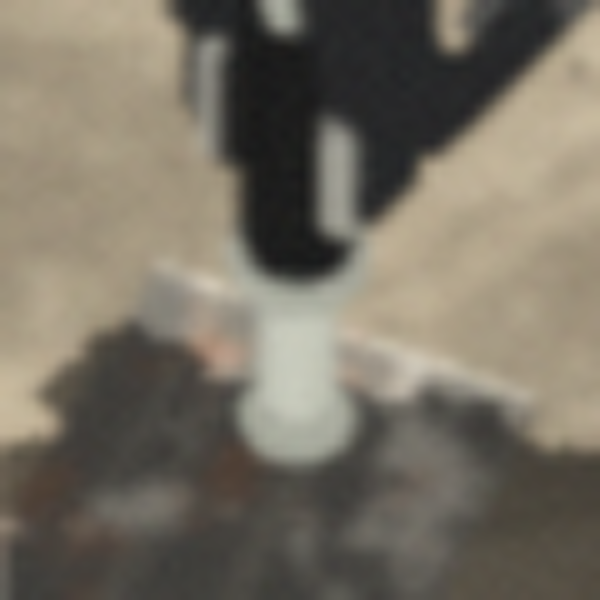

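View pics/full.png

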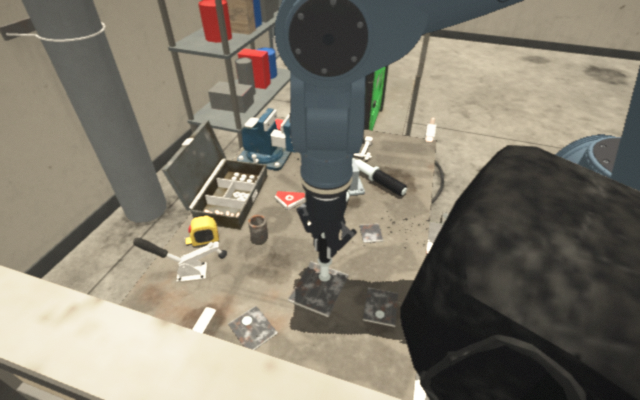

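The probe is upright and steady. Force says 7.7 mm and kinematics 8.2 mm, with the plate and everything around it in place. I'm handing in.

```bash
python3 -c "
from workcell import bot
print(bot.close_job()); s=bot.read_state(); print(s['clock'],s['ee_pos'],s['force'])"
```

```text
the job is handed in; nothing more can be done
None
the job is handed in; nothing more can be done
```

I lifted the probe out of its stand, set its nose upright on the ground spot of the largest plate and pressed it in about 8 mm. I handed the job in at 11.6 s, still gripping it at 70 N.

**Last checks:**
- **Travel:** the spring force (about 9.7 N) says 7.7 mm and the arm's height since contact says 8.2 mm. The groove was too small to resolve in the side image, so I did not confirm the travel by eye.
- **Upright and steady:** tilt was under 0.001 rad, and the position held between two readings.
- **Position:** in the side view the nose sits within about 1–2 mm of the spot's centre, and the plate had not moved. The arm hid the spot from the top camera, so that view could not confirm the final placing.

**What went wrong or disagreed:**
- **Tool height:** the fingers' real end was about 43 mm above the reported TCP. My first grip therefore caught only the probe's cap. I opened, corrected the height from the depth image and gripped again before lifting.
- **Decoys:** the two taller lookalikes, balanced on their noses, toppled while the arm approached well above them. I felt no contact force. One rolled close to the nut, but the nut, small plate and other listed bystanders looked unmoved in the pictures.

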